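# Lid the mixing tubs, stow them and latch the bay gate

## Task

Close up the studio for the day: put on every mixing tub the lid of its own colour, seated flat on the rim, while the tub still stands outside the bay; then stand the lidded tubs and the amber bottle upright in the grey stowage bay. Last of all, push the red gate shut until it is fully home on its catch. Lids whose tub is not there are not needed; leave the other things on the table where they are.

Things in the scene. Friction and masses are not known exactly. Their poses are not given: they have to be found in the camera images.
- bay: Fixed grey sheet-metal trough, open on top, 155 mm (its x) by 350 mm (its y), 80 mm high, at a varying place and yaw (up to 0.1 rad). Walls and floor 4 mm: inside 147 mm wide, things stand 4 mm above its origin. Walls on both long sides and the +y end; the red gate closes the -y end. Origin: centre of the underside, z up.
- gate (a joint): Angle (rad) of the red gate: 0 shut and seated on the catch, grows to 1.6 as its free edge swings out to the bay's -y. Vertical hinge at the bay's -x wall; the free edge shuts at the end of the +x wall, where a brass spring roller is the catch. It stays where left; from 0.1 rad the roller resists; 5 to 12 N at gate_push takes it over the crest (0.05 rad), then it snaps to 0 and holds.
- gate_hinge (a point): Point on the gate's hinge axis, 45 mm above the table (bay frame x -75, y -175 mm). Its x points along the gate to the free edge, its y from outer to inner face (with the gate shut, the bay's x and y). The gate panel is 150 mm long, 8 mm thick, its top 84 mm above the table; its outer face lies at y -8 mm of this frame.
- gate_push (a point): Point on the gate's outer face, 95 mm from the hinge axis and 45 mm above the table; a good place to push. A small black knob stands 30 mm out of the outer face at 130 mm from the hinge axis, 55 mm above the table.
- bottle: Loose closed bottle of amber glass with a black cap, 56 mm diameter, 115 mm high overall, about 250 g; its body is cylindrical at full diameter from the foot to 60 mm at least. Origin: centre of the underside, z up.
- tub_blue: Loose open mixing tub of white plastic with a broad blue band, 66 mm diameter, its inner floor blue, straight sides, 85 mm high, wall 4 mm (mouth 58 mm diameter), about 150 g. Origin: centre of the underside, z up. Not on the table in every run.
- lid_blue: Loose blue lid for the blue-banded tub, lying knob up: a disc of 62 mm diameter, 5 mm thick, under it a chamfered plug (51 mm diameter, 8 mm deep) on which it stands, on top a knob (22 mm diameter, 24 mm high); 37 mm high, 40 g. Origin: centre of the plug's underside, z up. Seated: plug in the mouth, disc flat on the rim, origin 77 mm above the tub's.
- tub_yellow: Loose open mixing tub of white plastic with a broad yellow band, 66 mm diameter, its inner floor yellow, straight sides, 85 mm high, wall 4 mm (mouth 58 mm diameter), about 150 g. Origin: centre of the underside, z up. Not on the table in every run.
- lid_yellow: Loose yellow lid for the yellow-banded tub, lying knob up: a disc of 62 mm diameter, 5 mm thick, under it a chamfered plug (51 mm diameter, 8 mm deep) on which it stands, on top a knob (22 mm diameter, 24 mm high); 37 mm high, 40 g. Origin: centre of the plug's underside, z up. Seated: plug in the mouth, disc flat on the rim, origin 77 mm above the tub's.
- tub_green: Loose open mixing tub of white plastic with a broad green band, 66 mm diameter, its inner floor green, straight sides, 85 mm high, wall 4 mm (mouth 58 mm diameter), about 150 g. Origin: centre of the underside, z up. Not on the table in every run.
- lid_green: Loose green lid for the green-banded tub, lying knob up: a disc of 62 mm diameter, 5 mm thick, under it a chamfered plug (51 mm diameter, 8 mm deep) on which it stands, on top a knob (22 mm diameter, 24 mm high); 37 mm high, 40 g. Origin: centre of the plug's underside, z up. Seated: plug in the mouth, disc flat on the rim, origin 77 mm above the tub's.
- tape: Bystander: roll of pale masking tape lying flat, 80 mm diameter, 24 mm high. Origin: centre of the underside.
- knife: Bystander: palette knife about 200 mm long lying on the table. Origin near its middle, underside.
- paint_tube: Bystander: metal paint tube with an orange label, lying, about 120 mm long and 22 mm high. Origin: centre of the underside.
Mind the look-alikes: they are no part of the job. What is shaped like the bottle but purple is not meant.

How it is judged:
By the outcome, as a careful person would: the job done as asked, in the order asked, and still so for the second after the job is handed in, with the robot touching nothing.
Of tub_blue, tub_yellow, tub_green only 2 to 3 are there at a start; the rules pass over those that are not, and their reading is None.
At some moment in a run one of tub_blue, tub_yellow, tub_green may be knocked a few centimetres aside while the robot is not near it.
It also fails if it takes over 210 s, if anything falls off the work surface, if the arm or the gripper's body presses on something with over 40 N, if the wrist force passes 120 N, or if a joint passes its speed limit or range.

## Robot

A 7-joint arm with a two-finger parallel gripper is mounted at the origin on the work surface. World frame = base frame: x ahead of the robot, y to its left, z up, the work surface at z = 0. Lengths are in m, angles in rad, forces in N, time in s.
With the tool pointing down it reaches from about 0.4 to 0.875 m from the base axis. Payload 19.3 kg.
Tool frame: the origin (TCP) lies between the finger pads; the fingertips stand 17 mm ahead of it and the grasp point (between the pads) lies 2 mm behind it; z points along the fingers, y is the line along which they close (so a half turn about z gives the same grasp; the last joint's range is limited). The gripper opens to 85 mm and grips with 20 to 120 N. Pads are 22 mm wide; open, the fingers measure 114 mm over their backs; the gripper's body (76 mm by 85 mm) begins 54 mm behind the grasp point. The pads swing forward as they close: fully open they stand 13 mm farther back than shut.
Start: joints at [-1.305, 0.521, -0.036, 1.599, 0.021, 1.021, -0.113], TCP at [0.206, 0.59, 0.248] pointing down, gripper open.
Joint ranges: [-2.91, 2.91], [-0.3, 2.13], [-1.5, 1.42], [0.17, 2.43], [-1.26, 4.41], [0.16, 1.93], [-2.52, 2.52]. Speed limits (rad/s): [1.89, 1.89, 2.39, 2.39, 3.01, 3.01, 3.01].

## Interface

Orientations are given as [roll, pitch, yaw] about the fixed x, y, z axes, in that order (R = Rz(yaw) Ry(pitch) Rx(roll)).
In Python, from workcell import bot gives the robot as it stands.
- The arm moves only by the shell command python3 -m inch 'ROWS' [FORCE]. ROWS is JSON, a list of rows, each a list of 7 numbers: the shift along the tool's x, y, z in units of 200 mm (1.0 is 200 mm), then the turn, a rotation vector about the tool's x, y, z in units of 90 degrees (1.0 is 90 degrees), then the opening, from 0 (shut) to 1 (fully open). In form: [[x, y, z, rx, ry, rz, grip], ...]. A call has 1 to 20 rows; each row is the pose to reach, as a shift and turn from the pose commanded when the call began, along the tool's axes at that moment; what a row does not reach only later rows make up. A row lasts 1/8 s, in which the tool goes at most 62.5 mm and 10.7 degrees, less where a joint would pass 70% of its speed; a pose out of reach is approached as far as the arm can. A call with a number of a shift or a turn outside -1 to 1 is refused whole. A call with a gripper value outside its range is refused whole. The fingers move at their own pace and stop on an object; FORCE is the grip in N (left out, the last holds). Time passes only in rows, so rows that repeat a pose let the fingers close. It gives the time, the measured TCP pose, the force, the opening and the grip force at its end, in the units of the state.
- bot.observe(): the state, without advancing time (a new reading comes with each control period).
- bot.grab_frame(name): name is "side" or "top" or "wrist"; returns a dict with "img" (384x512x3 uint8, red, green, blue), "z_map" (384x512 float32, m along the optical axis (not along the pixel's ray), 0 where there is no reading), "vfov" (degrees; the focal length in pixels is half the picture's height over the tangent of half this angle, whatever the lens; pixels are square), "cx", "cy" (the principal point, pixels), "distortion" ([k1, k2, p1, p2, k3] as OpenCV has them; the pictures are not rectified), "rvec" (rotation vector, rad) and "tvec" (3), from world to camera coordinates, as OpenCV has them. Camera axes: x right, y down, z forward; pixel columns grow to the right and rows downward; lengths in m; the calibration is good to about 2 mm. A picture is of the moment at which its call begins.
- bot.job_done(): hands the job in; it is judged then, once.
The state is a dict: "clock": time; "qpos": joint angles; "qd": joint speeds; "joint_efforts": joint torques, N m; "position": TCP position; "tool_rot": TCP orientation; "force": force on the tool from outside, world axes, zero at the start; "moment": the same for the moment, N m; "grip_width": finger opening in m; "finger_force": force on a finger pad.
Only numpy, scipy, OpenCV 4.12 (cv2) and the standard library are available. Lean on these libraries where they do the work, as an engineer would, in place of code of your own. Each camera call takes 0.05 s, during which the arm holds its last target. There are 200 camera calls.

## Working session

There is one attempt and no reset: what is moved stays moved. The work goes in short steps, Python scripts to look and compute and a shell command to move; the robot and the scene stay as the last step left them, time stands still between calls to the robot, and variables do not carry over. Pictures are saved under pics/ and viewed, at most 14 in all, crops included, and the job is handed in when it is done.

```bash
ls; mkdir -p pics; cat > h.py <<'E'
import numpy as np, cv2
from workcell import bot
from scipy.spatial.transform import Rotation as R
def frame(n):
    f=bot.grab_frame(n); h,w=f['img'].shape[:2]
    fl=h/2/np.tan(np.radians(f['vfov'])/2)
    f['K']=np.array([[fl,0,f['cx']],[0,fl,f['cy']],[0,0,1.]]); f['D']=np.array(f['distortion'],float)
    f['R']=cv2.Rodrigues(np.array(f['rvec'],float))[0]; f['t']=np.array(f['tvec'],float); return f
def cloud(f):
    h,w=f['img'].shape[:2]
    u,v=np.meshgrid(np.arange(w),np.arange(h))
    p=cv2.undistortPoints(np.stack([u,v],-1).reshape(-1,1,2).astype(np.float64),f['K'],f['D']).reshape(h,w,2)
    z=f['z_map'].astype(float)
    c=np.dstack([p[...,0]*z,p[...,1]*z,z])
    P=(c-f['t'])@f['R']; P[z<=0]=np.nan; return P
def save(f,name,s=1.5): cv2.imwrite('pics/'+name,cv2.resize(f['img'][...,::-1],None,fx=s,fy=s))
def st():
    s=bot.observe(); return s
E
python3 - <<'E'
from h import *
for n in ('top','side','wrist'):
    f=frame(n); save(f,n+'0.png'); print(n,f['vfov'],f['D'],-f['R'].T@f['t'],(f['z_map']>0).mean())
    np.savez(f'/tmp/{n}.npz',P=cloud(f),img=f['img'])
print(bot.observe())
E
```

```text
pics
top 49.08836078517533 [0.00821963 0.         0.         0.         0.        ] [ 0.42444383 -0.10392499  1.21433871] 0.9957071940104166
side 42.368353961716636 [-0.16656363  0.          0.          0.          0.        ] [ 0.18056179 -0.96345959  0.92835188] 0.996124267578125
wrist 71.7282686287382 [-0.0307374  0.         0.         0.         0.       ] [0.12684425 0.61635415 0.37250091] 0.9958953857421875
{'clock': 0.15, 'qpos': array([-1.30517839,  0.52183703, -0.0363284 ,  1.59987547,  0.02118115,
        1.02109511, -0.11275951]), 'qd': array([ 0.00071595, -0.002866  ,  0.00110089, -0.00018264,  0.00037632,
       -0.00113199,  0.0001397 ]), 'joint_efforts': array([ 2.13007799e-03, -9.27397227e+01,  1.98102325e+00, -3.70055187e+01,
        1.80202833e-02,  6.40937418e-03,  4.87966830e-06]), 'position': array([0.20590696, 0.58985629, 0.24788346]), 'tool_rot': array([-3.14076263e+00,  3.91009026e-05,  2.80579387e+00]), 'force': array([-0.23469244, -0.8626142 ,  0.24679606]), 'moment': array([-0.06160143, -0.07663244, -0.0068915 ]), 'finger_force': 0.0, 'grip_width': 0.08510675967646016}
```

View pics/top0.png

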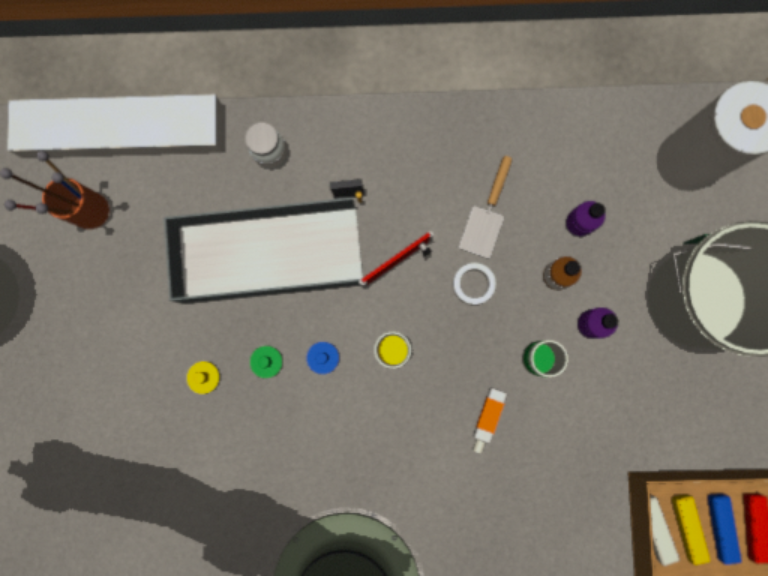

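View pics/side0.png

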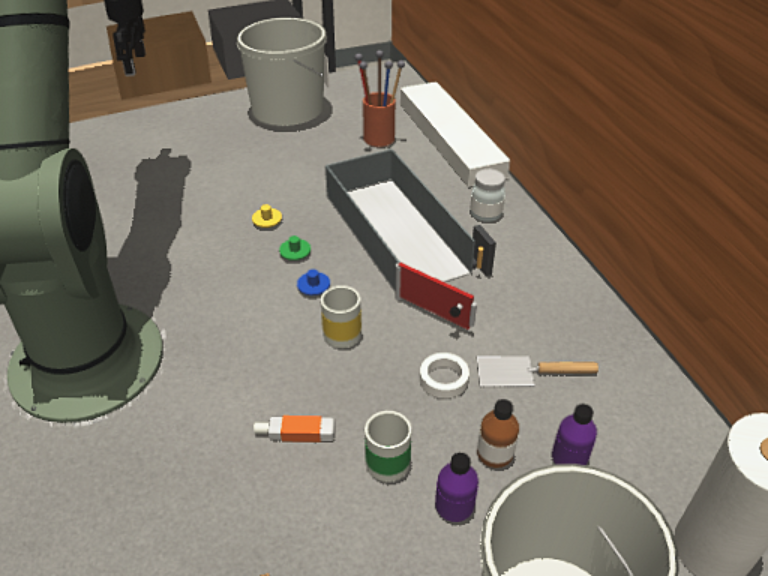

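The top view (768x576) shows the bay at (265,250), with the gate hinged at (362,283) and standing open. The yellow tub is at (393,350), the green tub at (546,358) and the amber bottle at (563,272), between two purple look-alikes. The yellow lid is at (203,378) and the green lid at (266,362). There is no blue tub. The side view agrees.

```bash
cat >> h.py <<'E'
from scipy.optimize import least_squares
def circ(p):
    c0=np.r_[p.mean(0),.03]
    return least_squares(lambda c:np.hypot(p[:,0]-c[0],p[:,1]-c[1])-c[2],c0,loss='soft_l1',f_scale=.001).x
def sel(P,xy,r,lo,hi):
    q=P[np.isfinite(P[...,2])]
    return q[(np.hypot(q[:,0]-xy[0],q[:,1]-xy[1])<r)&(q[:,2]>lo)&(q[:,2]<hi)]
E
cat > scene.py <<'E'
from h import *
def run(names=('top','side'),objs=None):
    for n in names:
        f=frame(n);P=cloud(f);hsv=cv2.cvtColor(f['img'],cv2.COLOR_RGB2HSV)
        np.savez(f'/tmp/{n}.npz',P=P,img=f['img'])
        for k,xy,r,lo,hi in objs:
            q=sel(P,xy,r,lo,hi)
            if len(q)<8: print(n,k,'few',len(q));continue
            print(n,k,len(q),'circ',circ(q[:,:2]).round(4),'mean',q.mean(0).round(4),'z98',np.percentile(q[:,2],[2,50,98]).round(4))
E
python3 - <<'E'
from h import *
from scene import run
d=np.load('/tmp/top.npz');P=d['P']
for k,(u,v) in dict(yt=(393,334),gt=(546,342),bot=(571,267),yl=(203,376),gl=(266,361),bl=(323,357),hinge=(363,282),gfree=(431,235),c1=(168,218),c2=(355,202),c3=(175,299),c4=(362,288),tape=(474,267),bfloor=(265,250)).items():
    print(k,P[int(v/1.5),int(u/1.5)].round(3))
a=lambda u,v:P[int(v/1.5),int(u/1.5),:2]
O=[('ytub',a(393,350),.05,.07,.1),('gtub',a(546,358),.055,.07,.1),('bottle_body',a(560,274),.045,.01,.06),('cap',a(571,267),.03,.1,.13),
('ylid disc',a(203,376),.045,.008,.02),('ylid knob',a(203,376),.03,.03,.045),('glid disc',a(266,361),.045,.008,.02),('glid knob',a(266,361),.03,.03,.045)]
run(objs=O)
# gate
img=d['img'].astype(int)
m=(img[...,0]>110)&(img[...,1]<60)&(img[...,2]<60)&(P[...,2]>.06)&(P[...,2]<.1)&(P[...,0]>.3)
g=P[m]; print('gate',len(g),g.min(0),g.max(0)); c=g.mean(0);_,_,V=np.linalg.svd(g[:,:2]-c[:2]);print(c,V[0])
# bay walls top z .07-.09
m=(P[...,2]>.074)&(P[...,2]<.09)&(P[...,1]>-.12)&(P[...,1]<.35)&(P[...,0]>.3)&(P[...,0]<.65)&(img.max(-1)<100)
w=P[m];r=cv2.minAreaRect((w[:,:2]*1000).astype(np.float32));print('bay',len(w),r,cv2.boxPoints(r))
E
```

```text
yt [ 0.465 -0.1    0.088]
gt [ 0.443 -0.376  0.068]
bot [ 0.572 -0.413  0.113]
yl [0.398 0.257 0.034]
gl [0.423 0.139 0.037]
bl [0.426 0.032 0.034]
hinge [ 0.559 -0.049  0.084]
gfree [ 0.647 -0.174  0.065]
c1 [0.688 0.308 0.079]
c2 [ 0.73  -0.03  -0.003]
c3 [0.538 0.295 0.081]
c4 [ 0.557 -0.041  0.001]
tape [ 0.588 -0.257  0.028]
bfloor [0.638 0.147 0.005]
top ytub 112 circ [ 0.436  -0.0985  0.0306] mean [ 0.4361 -0.0974  0.0843] z98 [0.077  0.0846 0.0889]
top gtub 164 circ [ 0.4143 -0.3747  0.0307] mean [ 0.4142 -0.3761  0.0824] z98 [0.0717 0.0834 0.0887]
top bottle_body 94 circ [ 0.5713 -0.4179  0.0281] mean [ 0.562  -0.3982  0.0385] z98 [0.0109 0.0403 0.059 ]
top cap 92 circ [ 0.5702 -0.4159  0.0097] mean [ 0.5704 -0.4159  0.1142] z98 [0.1017 0.1151 0.1194]
top ylid disc 311 circ [0.3934 0.2641 0.0237] mean [0.3935 0.2615 0.0131] z98 [0.009  0.013  0.0179]
top ylid knob 50 circ [0.3936 0.2624 0.0078] mean [0.3939 0.2626 0.0363] z98 [0.0318 0.0365 0.04  ]
top glid disc 307 circ [0.4197 0.1437 0.0232] mean [0.4198 0.1421 0.0131] z98 [0.0093 0.0131 0.018 ]
top glid knob 48 circ [0.42
[... 756 characters left out ...]
1376 0.0123] z98 [0.0086 0.0122 0.0177]
side glid knob 31 circ [0.4185 0.1421 0.007 ] mean [0.4181 0.1416 0.0352] z98 [0.031  0.0353 0.0392]Traceback (most recent call last):
  File "<stdin>", line 11, in <module>
    return format.read_array(
           ~~~~~~~~~~~~~~~~~^
        bytes,
        ^^^^^^
    ...<2 lines>...
        max_header_size=self.max_header_size
        ^^^^^^^^^^^^^^^^^^^^^^^^^^^^^^^^^^^^
    )
    ^
    data = _read_bytes(fp, read_size, "array data")
    r = fp.read(size - len(data))
    data = self._read1(n)
    self._update_crc(data)
    ~~~~~~~~~~~~~~~~^^^^^^
    raise BadZipFile("Bad CRC-32 for file %r" % self.name)
zipfile.BadZipFile: Bad CRC-32 for file 'img.npy'
```

```bash
cat > go.py <<'E'
# usage: go.py x y z yaw(deg): prints tool-frame shift/turn in move units from the present pose
import sys; from h import *
s=bot.observe(); x,y,z,yw=map(float,sys.argv[1:5])
Rc=R.from_euler('xyz',s['tool_rot']); Rt=R.from_euler('xyz',[np.pi,0,np.radians(yw)])
d=Rc.inv().apply(np.r_[x,y,z]-s['position'])/.2; r=(Rc.inv()*Rt).as_rotvec()/(np.pi/2)
print('shift',d.round(3),'turn',r.round(3),'t',s['clock'],'pos',s['position'].round(4),'q',s['qpos'].round(2))
E
python3 - <<'E'
from h import *
cl={}
for n in ('top','side'):
    f=frame(n);P=cloud(f);img=f['img'].astype(int)
    m=(img[...,0]>90)&(img[...,1]<60)&(img[...,2]<60)&(P[...,2]>.015)&(P[...,2]<.1)&(P[...,0]>.45)&(P[...,1]>-.25)&(P[...,1]<0)
    g=P[m];print(n,'gate',len(g),g.min(0).round(3),g.max(0).round(3));c=g.mean(0);V=np.linalg.svd(g[:,:2]-c[:2])[2][0];print(c.round(4),V, np.degrees(np.arctan2(V[1],V[0])))
    m=(P[...,2]>.074)&(P[...,2]<.09)&(P[...,1]>-.06)&(P[...,1]<.35)&(P[...,0]>.5)&(P[...,0]<.74)&(img[...,0]<120)&(img.max(-1)-img.min(-1)<40)
    w=P[m];r=cv2.minAreaRect((w[:,:2]*1000).astype(np.float32));print('bay',len(w),r,cv2.boxPoints(r).round(0).tolist())
    q=sel(P,(.57,-.4175),.05,.01,.13);rr=np.hypot(q[:,0]-.57,q[:,1]+.4175)
    print([(round(a,3),np.percentile(rr[(q[:,2]>=a)&(q[:,2]<a+.008)],[20,50]).round(3).tolist()) for a in np.arange(.04,.12,.008) if ((q[:,2]>=a)&(q[:,2]<a+.008)).sum()>3])
E
python3 go.py .3935 .2626 .15 90
```

```text
top gate 143 [ 0.562 -0.168  0.078] [ 0.645 -0.049  0.09 ]
[ 0.6029 -0.1091  0.0841] [-0.55679589  0.83064934] 123.83450076509644
bay 576 ((638.188720703125, 129.63031005859375), (185.17337036132812, 369.9479675292969), 3.4718804359436035) [[535.0, 309.0], [557.0, -61.0], [742.0, -49.0], [719.0, 320.0]]
[(np.float64(0.04), [0.027, 0.028]), (np.float64(0.048), [0.026, 0.027]), (np.float64(0.056), [0.027, 0.027]), (np.float64(0.064), [0.025, 0.026]), (np.float64(0.072), [0.022, 0.024]), (np.float64(0.08), [0.017, 0.019]), (np.float64(0.088), [0.013, 0.014]), (np.float64(0.096), [0.012, 0.012]), (np.float64(0.104), [0.007, 0.01]), (np.float64(0.112), [0.006, 0.009])]
side gate 909 [ 0.559 -0.175  0.015] [ 0.646 -0.044  0.088]
[ 0.5995 -0.1108  0.0529] [ 0.55661062 -0.83077351] -56.17827800149022
bay 407 ((636.8021850585938, 129.0301055908203), (188.6087188720703, 371.9331970214844), 3.546736240386963) [[531.0, 309.0], [554.0, -62.0], [742.0, -51.0], [719.0, 320.0]]
[(np.float64(0.04), [0.027, 0.027]), (np.float64(0.048), [0.027, 0.028]), (np.float64(0.056), [0.026, 0.027]), (np.float64(0.064), [0.026, 0.026]), (np.float64(0.072), [0.022, 0.024]), (np.float64(0.08), [0.017, 0.018]), (np.float64(0.088), [0.012, 0.014]), (np.float64(0.096), [0.01, 0.012]), (np.float64(0.104), [0.012, 0.012]), (np.float64(0.112), [0.007, 0.01])]
shift [-1.425 -1.236  0.491] turn [-0.     0.     0.786] t 0.35 pos [0.206  0.59   0.2482] q [-1.31  0.52 -0.04  1.6   0.02  1.02 -0.11]
```

```bash
python3 -m inch '[[-0.8,-0.7,0.2,0,0,0.786,0.5],[-0.8,-0.7,0.2,0,0,0.786,0.5],[-0.8,-0.7,0.2,0,0,0.786,0.5],[-0.8,-0.7,0.2,0,0,0.786,0.5],[-0.8,-0.7,0.2,0,0,0.786,0.5],[-0.8,-0.7,0.2,0,0,0.786,0.5],[-0.8,-0.7,0.2,0,0,0.786,0.5],[-0.8,-0.7,0.2,0,0,0.786,0.5],[-0.8,-0.7,0.2,0,0,0.786,0.5],[-0.8,-0.7,0.2,0,0,0.786,0.5],[-0.8,-0.7,0.2,0,0,0.786,0.5]]'; python3 go.py .3935 .2626 .12 90
```

```text
clock: 1.72
position: [0.311, 0.4051, 0.2083]
tool_rot: [-3.142, -0.0, 1.572]
force: [-0.6, 0.3, 0.3]
grip_width: 0.0427
finger_force: 0.0
shift [-0.713  0.412  0.441] turn [-0.    -0.     0.001] t 1.725 pos [0.311  0.4051 0.2083] q [-1.25  0.41  0.28  1.95 -0.15  0.8  -0.88]
```

```bash
python3 -m inch '[[-0.713,0.412,0.441,0,0,0,0.55],[-0.713,0.412,0.441,0,0,0,0.55],[-0.713,0.412,0.441,0,0,0,0.55],[-0.713,0.412,0.441,0,0,0,0.55],[-0.713,0.412,0.441,0,0,0,0.55]]'; python3 - <<'E'
from h import *
f=frame('wrist');save(f,'w1.png',1.2);P=cloud(f)
for lo,hi in((.008,.018),(.03,.043)):
    q=sel(P,(.3935,.2626),.04,lo,hi);print(len(q),circ(q[:,:2]).round(4),q.mean(0).round(4))
E
python3 go.py .3935 .2626 .034 90
```

```text
clock: 2.35
position: [0.3934, 0.263, 0.1202]
tool_rot: [-3.141, -0.0, 1.571]
force: [0.1, 0.4, 0.1]
grip_width: 0.0467
finger_force: 0.0
2663 [0.3931 0.2629 0.0237] [0.393  0.2672 0.0121]
505 [0.393  0.2653 0.0077] [0.393  0.2654 0.0357]
shift [-0.006  0.002  0.432] turn [ 0.    -0.     0.001] t 2.4 pos [0.3932 0.2636 0.1204] q [-0.9   0.5   0.24  2.11 -0.22  0.55 -0.5 ]
```

View pics/w1.png

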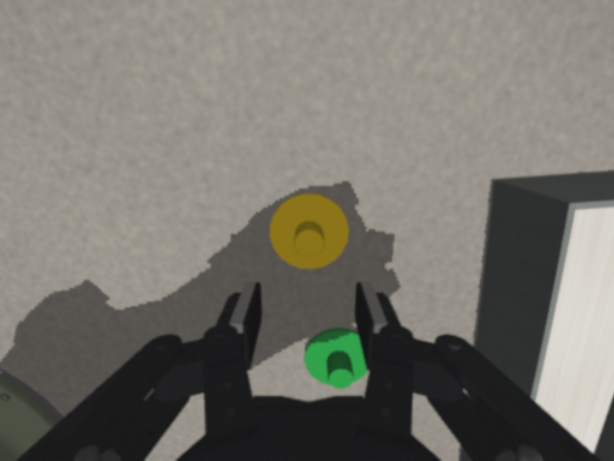

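The yellow lid (309,232) is centred between the open fingers and the green lid (340,358) is well clear. Grasping the yellow lid.

```bash
python3 -m inch '[[0,0,0.22,0,0,0,0.55],[0,0,0.35,0,0,0,0.55],[0,0,0.43,0,0,0,0.55],[0,0,0.43,0,0,0,0.55],[0,0,0.43,0,0,0,0],[0,0,0.43,0,0,0,0],[0,0,0.43,0,0,0,0],[0,0,0.43,0,0,0,0],[0,0,0.43,0,0,0,0],[0,0,0.2,0,0,0,0],[0,0,-0.1,0,0,0,0],[0,0,-0.3,0,0,0,0],[0,0,-0.3,0,0,0,0]]' 40; python3 - <<'E'
from h import *
from scene import run
run(objs=[('ytub',(.435,-.099),.06,.07,.1),('gtub',(.413,-.3755),.06,.07,.1)])
E
python3 go.py .435 -.099 .18 90
```

```text
clock: 4.03
position: [0.3944, 0.2636, 0.1835]
tool_rot: [3.137, -0.004, 1.571]
force: [-0.5, 0.3, -0.5]
grip_width: 0.0204
finger_force: 39.3
top ytub 113 circ [ 0.4361 -0.0985  0.0306] mean [ 0.4358 -0.0977  0.0841] z98 [0.0725 0.0849 0.0884]
top gtub 164 circ [ 0.4142 -0.3749  0.0307] mean [ 0.4143 -0.3763  0.0822] z98 [0.071  0.0832 0.089 ]
side ytub 271 circ [ 0.4338 -0.0996  0.0309] mean [ 0.4337 -0.1002  0.0793] z98 [0.0705 0.0803 0.0863]
side gtub 389 circ [ 0.4122 -0.3765  0.031 ] mean [ 0.4119 -0.3771  0.0802] z98 [0.0704 0.0812 0.0881]
shift [-1.809e+00  2.080e-01  1.000e-03] turn [ 0.    -0.001  0.   ] t 4.125 pos [0.3932 0.2629 0.1807] q [-0.95  0.4   0.3   2.07 -0.18  0.7  -0.53]
```

```bash
python3 -m inch '[[-1,0.115,0,0,0,0,0],[-1,0.115,0,0,0,0,0],[-1,0.115,0,0,0,0,0],[-1,0.115,0,0,0,0,0],[-1,0.115,0,0,0,0,0],[-1,0.115,0,0,0,0,0]]' && python3 -m inch '[[-0.809,0.093,0,0,0,0,0],[-0.809,0.093,0,0,0,0,0],[-0.809,0.093,0,0,0,0,0],[-0.809,0.093,0,0,0,0,0],[-0.809,0.093,0,0,0,0,0],[-0.809,0.093,0,0,0,0,0]]'; python3 - <<'E'
from h import *
s=bot.observe();print(s['position'],s['tool_rot'])
f=frame('wrist');save(f,'w2.png',1.2);P=cloud(f)
q=sel(P,(.435,-.099),.045,.075,.095);print('tub',len(q),circ(q[:,:2]).round(4),q.mean(0).round(4))
z=s['position'][2]-.034+.010
q=sel(P,s['position'][:2],.045,z-.006,z+.008);print('lid',len(q),circ(q[:,:2]).round(4),q.mean(0).round(4),np.percentile(q[:,0],[2,98]))
from scene import run
run(objs=[('ytub',(.435,-.099),.06,.07,.093)])
E
```

```text
clock: 4.88
position: [0.4162, 0.0638, 0.1797]
tool_rot: [-3.141, 0.0, 1.573]
force: [0.3, -0.8, -0.1]
grip_width: 0.0204
finger_force: 39.3
clock: 5.62
position: [0.4352, -0.0977, 0.18]
tool_rot: [-3.141, -0.0, 1.574]
force: [-0.6, -0.1, -0.7]
grip_width: 0.0204
finger_force: 39.3
[ 0.43519797 -0.09768365  0.17999425] [-3.14132648e+00 -3.16021780e-04  1.57362203e+00]
tub 638 [ 0.4358 -0.0969  0.0304] [ 0.4361 -0.078   0.0829]
lid 3776 [ 0.4343 -0.0996  0.0256] [ 0.4343 -0.0842  0.1569] [0.40590363 0.46271653]
top ytub few 0
side ytub 270 circ [ 0.4339 -0.0993  0.0309] mean [ 0.4346 -0.0998  0.0792] z98 [0.0706 0.08   0.0866]
```

View pics/w2.png

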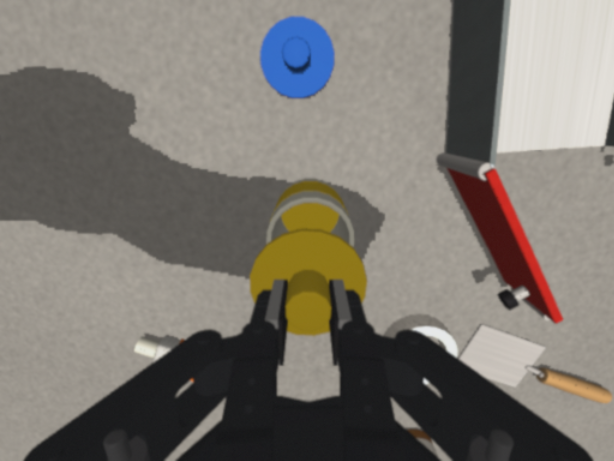

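The yellow lid (308,280) hangs level over the tub mouth (310,215), with the axes agreeing to about 1 mm. Lowering it.

```bash
python3 -m inch '[[0,0,0.15,0,0,0,0],[0,0,0.25,0,0,0,0],[0,0,0.28,0,0,0,0],[0,0,0.30,0,0,0,0],[0,0,0.32,0,0,0,0],[0,0,0.335,0,0,0,0],[0,0,0.342,0,0,0,0],[0,0,0.345,0,0,0,0],[0,0,0.345,0,0,0,0]]'; python3 go.py .435 -.099 .111 90
```

```text
clock: 6.9
position: [0.4353, -0.0992, 0.112]
tool_rot: [3.141, -0.0, 1.571]
force: [-5.7, 2.0, 26.8]
grip_width: 0.0205
finger_force: 42.3
shift [ 0.001 -0.001  0.005] turn [ 0.001 -0.     0.   ] t 6.9 pos [ 0.4353 -0.0992  0.112 ] q [-0.13  0.49  0.29  2.18 -0.29  0.5   0.38]
```

```bash
python3 -m inch '[[0,0,-0.005,0,0,0,0.3],[0,0,-0.005,0,0,0,0.55],[0,0,-0.005,0,0,0,0.55],[0,0,-0.005,0,0,0,0.55],[0,0,-0.2,0,0,0,0.55],[0,0,-0.45,0,0,0,0.55],[0,0,-0.45,0,0,0,0.55]]'; python3 - <<'E'
from h import *
f=frame('wrist');P=cloud(f);save(f,'w3.png',1.2)
for lo,hi in((.084,.096),(.105,.12)):
    q=sel(P,(.435,-.099),.04,lo,hi);print(len(q),circ(q[:,:2]).round(4),q.mean(0).round(4),np.linalg.lstsq(np.c_[q[:,:2]-q[:,:2].mean(0),np.ones(len(q))],q[:,2],rcond=None)[0])
E
python3 go.py .4195 .1424 .12 90
```

```text
clock: 7.78
position: [0.4364, -0.0994, 0.2037]
tool_rot: [3.137, -0.0, 1.571]
force: [-0.1, 0.1, -1.7]
grip_width: 0.0475
finger_force: 0.0
2676 [ 0.4346 -0.0989  0.0241] [ 0.435  -0.0946  0.0889] [-0.01419268 -0.00810231  0.08890412]
492 [ 0.4342 -0.0967  0.0078] [ 0.4342 -0.0967  0.1125] [ 0.00378465 -0.11862057  0.11249301]
shift [ 1.207 -0.081  0.411] turn [ 0.002 -0.     0.   ] t 7.825 pos [ 0.4357 -0.099   0.2022] q [-0.23  0.33  0.4   2.12 -0.19  0.73  0.29]
```

Yellow lid is seated flat, with its top at 89 mm and a slope of about 0.01. Green lid next.

```bash
python3 -m inch '[[0.8,-0.04,0,0,0,0,0.55],[0.8,-0.04,0,0,0,0,0.55],[0.8,-0.04,0,0,0,0,0.55],[0.8,-0.04,0,0,0,0,0.55]]' && python3 -m inch '[[0.407,-0.041,0.411,0,0,0,0.55],[0.407,-0.041,0.411,0,0,0,0.55],[0.407,-0.041,0.411,0,0,0,0.55],[0.407,-0.041,0.411,0,0,0,0.55],[0.407,-0.041,0.411,0,0,0,0.55]]'; python3 - <<'E'
from h import *
f=frame('wrist');P=cloud(f)
for lo,hi in((.008,.018),(.03,.043)):
    q=sel(P,(.4195,.1424),.04,lo,hi);print(len(q),circ(q[:,:2]).round(4),q.mean(0).round(4))
E
python3 go.py .4192 .1424 .034 90
```

```text
clock: 8.32
position: [0.4263, 0.0631, 0.2001]
tool_rot: [-3.14, 0.0, 1.575]
force: [-0.6, -0.8, -0.1]
grip_width: 0.0473
finger_force: 0.0
clock: 8.95
position: [0.4193, 0.1411, 0.1195]
tool_rot: [3.141, -0.0, 1.569]
force: [0.5, 0.3, 0.5]
grip_width: 0.0472
finger_force: 0.0
2697 [0.4196 0.1426 0.0238] [0.4195 0.1468 0.0121]
509 [0.4196 0.1449 0.0077] [0.4196 0.1449 0.0356]
shift [ 0.005 -0.001  0.428] turn [ 0.001 -0.    -0.001] t 9.0 pos [0.4193 0.1413 0.1196] q [-0.67  0.47  0.27  2.19 -0.25  0.51 -0.21]
```

```bash
python3 -m inch '[[0.006,0,0.22,0,0,0,0.55],[0.006,0,0.35,0,0,0,0.55],[0.006,0,0.428,0,0,0,0.55],[0.006,0,0.428,0,0,0,0.55],[0.006,0,0.428,0,0,0,0],[0.006,0,0.428,0,0,0,0],[0.006,0,0.428,0,0,0,0],[0.006,0,0.428,0,0,0,0],[0.006,0,0.428,0,0,0,0],[0,0,0.2,0,0,0,0],[0,0,-0.1,0,0,0,0],[0,0,-0.4,0,0,0,0],[0,0,-0.5,0,0,0,0],[0,0,-0.5,0,0,0,0]]' 40 && python3 -m inch '[[-1,-0.01,0,0,0,0,0],[-1,-0.01,0,0,0,0,0],[-1,-0.01,0,0,0,0,0],[-1,-0.01,0,0,0,0,0],[-1,-0.01,0,0,0,0,0]]'; python3 - <<'E'
from h import *
from scene import run
run(objs=[('gtub',(.413,-.3755),.07,.07,.1)])
E
python3 go.py .413 -.3755 .18 90
```

```text
clock: 10.75
position: [0.4193, 0.1427, 0.2207]
tool_rot: [3.138, -0.003, 1.572]
force: [-0.6, -0.4, -1.0]
grip_width: 0.0204
finger_force: 39.3
clock: 11.38
position: [0.4165, -0.0581, 0.2184]
tool_rot: [-3.141, 0.0, 1.57]
force: [-0.9, 0.7, -0.3]
grip_width: 0.0203
finger_force: 39.3
top gtub 166 circ [ 0.4142 -0.3748  0.0306] mean [ 0.4144 -0.3762  0.0825] z98 [0.0705 0.0837 0.089 ]
side gtub 383 circ [ 0.4121 -0.3763  0.0311] mean [ 0.412  -0.3764  0.0803] z98 [0.0706 0.0817 0.0874]
shift [-1.595 -0.022  0.192] turn [-0.    -0.     0.001] t 11.475 pos [ 0.4168 -0.0566  0.2185] q [-0.4   0.27  0.47  2.16 -0.17  0.75  0.19]
```

```bash
python3 -m inch '[[-1,-0.01,0,0,0,0,0],[-1,-0.01,0,0,0,0,0],[-1,-0.01,0,0,0,0,0],[-1,-0.01,0,0,0,0,0],[-1,-0.01,0,0,0,0,0]]' && python3 -m inch '[[-0.595,-0.012,0.19,0,0,0,0],[-0.595,-0.012,0.19,0,0,0,0],[-0.595,-0.012,0.19,0,0,0,0],[-0.595,-0.012,0.19,0,0,0,0],[-0.595,-0.012,0.19,0,0,0,0]]'; python3 - <<'E'
from h import *
s=bot.observe();print(s['position'],s['tool_rot'])
f=frame('wrist');P=cloud(f)
q=sel(P,(.413,-.3755),.045,.075,.095);print('tub',len(q),circ(q[:,:2]).round(4),q.mean(0).round(4))
z=s['position'][2]-.034+.010
q=sel(P,s['position'][:2],.045,z-.006,z+.008);print('lid',len(q),circ(q[:,:2]).round(4),q.mean(0).round(4))
from scene import run
run(('side',),objs=[('gtub',(.413,-.3755),.06,.07,.093)])
E
python3 go.py .413 -.3755 .111 90
```

```text
clock: 12.1
position: [0.4152, -0.2569, 0.2185]
tool_rot: [-3.141, -0.0, 1.572]
force: [0.9, 0.7, -0.2]
grip_width: 0.0203
finger_force: 39.3
clock: 12.72
position: [0.4138, -0.3747, 0.1813]
tool_rot: [3.141, -0.001, 1.574]
force: [-0.1, -1.0, 0.1]
grip_width: 0.0203
finger_force: 39.4
[ 0.41376796 -0.37469889  0.18128313] [ 3.14082440e+00 -5.85455406e-04  1.57409296e+00]
tub 655 [ 0.4136 -0.3745  0.0303] [ 0.4137 -0.3561  0.0829]
lid 3676 [ 0.4129 -0.3774  0.0258] [ 0.4129 -0.3615  0.1589]
side gtub 357 circ [ 0.4122 -0.3764  0.0309] mean [ 0.4113 -0.3781  0.0801] z98 [0.0705 0.0812 0.0879]
shift [-0.001 -0.003  0.352] turn [ 0.001 -0.     0.002] t 12.825 pos [ 0.4135 -0.3754  0.1814] q [ 0.3   0.55  0.47  1.86 -0.33  0.81  0.94]
```

```bash
python3 -m inch '[[0,0,0.15,0,0,0,0],[0,0,0.25,0,0,0,0],[0,0,0.28,0,0,0,0],[0,0,0.30,0,0,0,0],[0,0,0.32,0,0,0,0],[0,0,0.335,0,0,0,0],[0,0,0.345,0,0,0,0],[0,0,0.35,0,0,0,0],[0,0,0.35,0,0,0,0]]'; python3 go.py .413 -.3755 .111 90
```

```text
clock: 13.95
position: [0.4126, -0.3769, 0.1114]
tool_rot: [3.141, 0.0, 1.571]
force: [-1.6, 0.9, 8.4]
grip_width: 0.0207
finger_force: 40.5
shift [0.007 0.002 0.002] turn [0. 0. 0.] t 13.95 pos [ 0.4126 -0.3769  0.1114] q [ 0.35  0.65  0.41  1.9  -0.4   0.67  1.  ]
```

```bash
python3 -m inch '[[0,0,0.0,0,0,0,0.3],[0,0,0,0,0,0,0.55],[0,0,0,0,0,0,0.55],[0,0,0,0,0,0,0.55],[0,0,-0.2,0,0,0,0.55],[0,0,-0.45,0,0,0,1],[0,0,-0.45,0,0,0,1],[0,0,-0.45,0,0,0,1]]'; python3 - <<'E'
from h import *
f=frame('wrist');P=cloud(f);save(f,'w4.png',1.2)
for lo,hi in((.084,.096),(.105,.12)):
    q=sel(P,(.413,-.3755),.04,lo,hi);print(len(q),circ(q[:,:2]).round(4),q.mean(0).round(4),np.linalg.lstsq(np.c_[q[:,:2]-q[:,:2].mean(0),np.ones(len(q))],q[:,2],rcond=None)[0])
from scene import run
run(('side',),objs=[('gtub',(.413,-.3755),.06,.01,.078),('ytub',(.435,-.099),.06,.01,.078)])
E
python3 go.py .413 -.376 .066 90
```

```text
clock: 14.95
position: [0.4125, -0.3765, 0.2007]
tool_rot: [3.142, -0.0, 1.571]
force: [-0.1, -0.3, 0.2]
grip_width: 0.0853
finger_force: 0.0
2763 [ 0.4121 -0.3773  0.0242] [ 0.4124 -0.3728  0.0889] [-0.01322376 -0.01436394  0.08886558]
504 [ 0.4116 -0.3753  0.0078] [ 0.4116 -0.3752  0.1124] [ 0.00784535 -0.12765212  0.11243881]
side gtub 545 circ [ 0.4127 -0.3748  0.0332] mean [ 0.403  -0.3993  0.0454] z98 [0.0124 0.0461 0.0765]
side ytub 275 circ [ 0.4343 -0.0971  0.0331] mean [ 0.4204 -0.1204  0.055 ] z98 [0.0159 0.0574 0.0774]
shift [0.002 0.005 0.67 ] turn [-0.001 -0.001  0.   ] t 15.05 pos [ 0.4122 -0.3764  0.2001] q [ 0.28  0.52  0.49  1.84 -0.32  0.85  0.93]
```

View pics/w4.png

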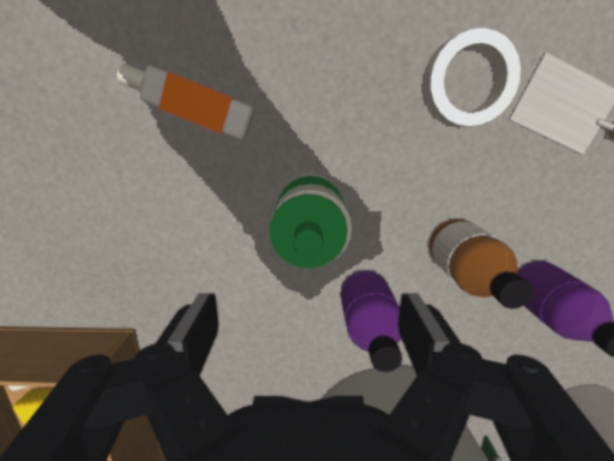

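Green lid (308,232) is seated, with its top at 89 mm. The purple bottle at (372,310) stays clear of the open fingers. Now grasping the green tub.

```bash
python3 -m inch '[[0.002,0.003,0.25,0,0,0,1],[0.002,0.003,0.45,0,0,0,1],[0.002,0.003,0.58,0,0,0,1],[0.002,0.003,0.65,0,0,0,1],[0.002,0.003,0.67,0,0,0,1],[0.002,0.003,0.67,0,0,0,1],[0.002,0.003,0.67,0,0,0,0.6],[0.002,0.003,0.67,0,0,0,0.6],[0.002,0.003,0.67,0,0,0,0.6],[0.002,0.003,0.67,0,0,0,0.6],[0.002,0.003,0.67,0,0,0,0.6]]' 45
```

```text
clock: 16.42
position: [0.4136, -0.3767, 0.0681]
tool_rot: [3.14, 0.001, 1.571]
force: [-0.7, 2.3, 11.8]
grip_width: 0.0656
finger_force: 47.1
```

```bash
python3 -m inch '[[0,0,-0.1,0,0,0,0.6],[0,0,-0.3,0,0,0,0.6],[0,0,-0.55,0,0,0,0.6],[0.3,0.1,-0.75,0,0,0,0.6],[0.6,0.2,-0.75,0,0,0,0.6],[0.9,0.3,-0.75,0,0,0,0.6],[0.9,0.3,-0.75,0,0,0,0.6],[0.9,0.3,-0.75,0,0,0,0.6]]' && python3 -m inch '[[0.3,0.1,0,0,0,0,0.6],[0.6,0.2,0,0,0,0,0.6],[0.9,0.3,0,0,0,0,0.6],[0.9,0.3,0,0,0,0,0.6],[0.9,0.3,0,0,0,0,0.6]]'; python3 - <<'E'
from h import *
# bay floor/walls: precise from top + wrist
for n in ('top','wrist'):
    f=frame(n);P=cloud(f);img=f['img'].astype(int)
    m=(P[...,2]>-.004)&(P[...,2]<.012)&(P[...,1]>-.06)&(P[...,1]<.33)&(P[...,0]>.5)&(P[...,0]<.74)&(img.min(-1)>150)
    w=P[m]
    if len(w)>50:
        r=cv2.minAreaRect((w[:,:2]*1000).astype(np.float32));print(n,'floor',len(w),r)
    c,s=np.cos(.06),np.sin(.06);b=(P[...,:2]-[.6228,.139])@np.array([[c,-s],[s,c]])
    m=(P[...,2]>.074)&(P[...,2]<.088)&(abs(b[...,1])<.15)&(abs(abs(b[...,0])-.075)<.012)
    for sg in(-1,1):
        q=b[m&(np.sign(b[...,0])==sg)]
        if len(q)>20: print(n,'wall',sg,len(q),np.percentile(q[:,0],[3,50,97]).round(4),np.polyfit(q[:,1],q[:,0],1).round(4))
save(f,'w5.png',1.2)
E
python3 go.py .617 .239 .18 90
```

```text
clock: 17.42
position: [0.4733, -0.1959, 0.2173]
tool_rot: [3.141, 0.0, 1.573]
force: [-0.7, -0.6, -1.3]
grip_width: 0.0659
finger_force: 50.7
clock: 18.05
position: [0.5329, -0.0182, 0.217]
tool_rot: [-3.142, 0.001, 1.569]
force: [0.1, -0.5, -1.8]
grip_width: 0.0656
finger_force: 50.8
top floor 2124 ((631.2825927734375, 133.02828979492188), (137.92503356933594, 343.12506103515625), 4.395695209503174)
top wall -1 74 [-0.0769 -0.0746 -0.0718] [-0.0169 -0.0729]
top wall 1 183 [0.074  0.0778 0.0819] [-0.018   0.0779]
wrist floor 20495 ((635.458984375, 67.5006332397461), (140.73582458496094, 217.44932556152344), 4.124156951904297)
wrist wall -1 865 [-0.0741 -0.0716 -0.069 ] [-0.0155 -0.0725]
wrist wall 1 1264 [0.076  0.0784 0.0819] [-0.0179  0.0775]
shift [1.289 0.418 0.185] turn [ 0.     0.    -0.002] t 18.15 pos [ 0.5327 -0.0186  0.2171] q [-0.44  0.46  0.5   1.89 -0.28  0.86  0.2 ]
```

View pics/w5.png

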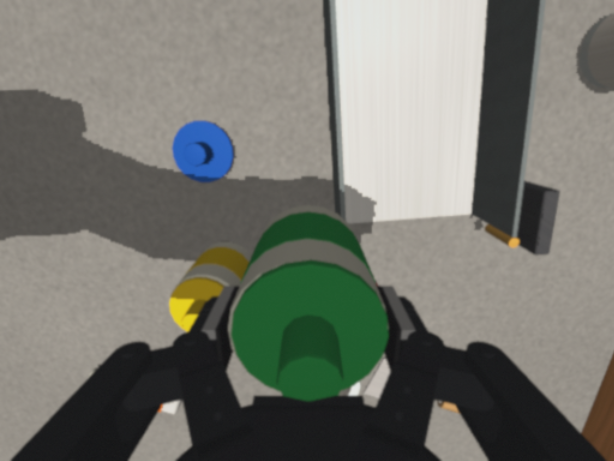

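The wrist view shows the green tub and lid level in the hand and the bay mouth ahead (floor edge about (410,220)). The walls give a bay centre of about (0.6255, 0.139) and yaw 0.077.

```bash
python3 -m inch '[[0.3,0.1,0,0,0,0,0.6],[0.6,0.2,0,0,0,0,0.6],[0.9,0.3,0,0,0,0,0.6],[0.9,0.3,0,0,0,0,0.6]]' && python3 -m inch '[[0.2,0.07,0,0,0,0,0.6],[0.389,0.123,0,0,0,0,0.6],[0.389,0.123,0,0,0,0,0.6],[0.389,0.123,0.2,0,0,0,0.6],[0.389,0.123,0.45,0,0,0,0.6],[0.389,0.123,0.6,0,0,0,0.6],[0.389,0.123,0.66,0,0,0,0.6],[0.389,0.123,0.69,0,0,0,0.6],[0.389,0.123,0.69,0,0,0,0.6]]'; python3 go.py .618 .239 .073 90
```

```text
clock: 18.65
position: [0.5935, 0.167, 0.2163]
tool_rot: [-3.141, -0.001, 1.575]
force: [-1.5, -1.4, -2.0]
grip_width: 0.0656
finger_force: 50.9
clock: 19.77
position: [0.6181, 0.2411, 0.0797]
tool_rot: [3.141, -0.0, 1.571]
force: [0.3, -0.1, -0.7]
grip_width: 0.0655
finger_force: 51.1
shift [-0.01  -0.     0.034] turn [ 0.001 -0.    -0.   ] t 19.775 pos [0.6181 0.2411 0.0797] q [-0.7   0.82  0.39  1.62 -0.41  0.78 -0.14]
```

```bash
python3 -m inch '[[0,0,0.015,0,0,0,0.6],[0,0,0.025,0,0,0,0.6],[0,0,0.032,0,0,0,0.6],[0,0,0.032,0,0,0,0.6]]'
```

```text
clock: 20.27
position: [0.6175, 0.2415, 0.0725]
tool_rot: [-3.141, 0.0, 1.571]
force: [-0.0, -0.2, -1.6]
grip_width: 0.0656
finger_force: 51.1
```

```bash
python3 -m inch '[[0,0,0.008,0,0,0,0.6],[0,0,0.012,0,0,0,0.6],[0,0,0.016,0,0,0,0.6],[0,0,0.016,0,0,0,0.6]]'
```

```text
clock: 20.78
position: [0.6178, 0.2416, 0.0721]
tool_rot: [3.141, -0.001, 1.571]
force: [-17.0, -3.8, 42.4]
grip_width: 0.0657
finger_force: 55.2
```

```bash
python3 -m inch '[[0,0,-0.012,0,0,0,0.6],[0,0,-0.012,0,0,0,1],[0,0,-0.012,0,0,0,1],[0,0,-0.012,0,0,0,1],[0,0,-0.012,0,0,0,1],[0,0,-0.2,0,0,0,1],[0,0,-0.45,0,0,0,1],[0,0,-0.65,0,0,0,1],[0,0,-0.75,0,0,0,1],[0,0,-0.75,0,0,0,1]]' && python3 -m inch '[[-0.9,-0.5,0,0,0,0,1],[-0.9,-0.5,0,0,0,0,1],[-0.9,-0.5,0,0,0,0,1],[-0.9,-0.5,0,0,0,0,1],[-0.9,-0.5,0,0,0,0,1]]'; python3 - <<'E'
from h import *
f=frame('wrist');P=cloud(f)
from scene import run
run(('top','side'),objs=[('glid',(.618,.241),.045,.086,.1),('gtub side',(.618,.241),.045,.03,.085),('ytub side',(.435,-.099),.06,.01,.078),('ylid',(.435,-.099),.06,.084,.1)])
E
python3 go.py .435 -.098 .2 90
```

```text
clock: 22.02
position: [0.6178, 0.2416, 0.2201]
tool_rot: [3.14, -0.001, 1.571]
force: [1.0, 0.1, -0.6]
grip_width: 0.0854
finger_force: 0.0
clock: 22.65
position: [0.5172, 0.0608, 0.2187]
tool_rot: [-3.141, 0.0, 1.57]
force: [0.1, 1.1, 0.2]
grip_width: 0.0854
finger_force: 0.0
top glid few 0
top gtub side few 0
top ytub side few 0
top ylid 394 circ [ 0.4351 -0.0985  0.0236] mean [ 0.4353 -0.0987  0.0898] z98 [0.0845 0.0898 0.0942]
side glid 174 circ [0.6165 0.243  0.027 ] mean [0.6077 0.2333 0.0928] z98 [0.0868 0.0932 0.0988]
side gtub side 329 circ [0.615  0.2426 0.0325] mean [0.6066 0.2199 0.0581] z98 [0.0312 0.0584 0.084 ]
side ytub side 491 circ [ 0.4345 -0.0973  0.0331] mean [ 0.4268 -0.1223  0.045 ] z98 [0.0119 0.0449 0.0769]
side ylid 315 circ [ 0.4329 -0.0981  0.0243] mean [ 0.4313 -0.1057  0.0894] z98 [0.0841 0.0894 0.0973]
shift [-0.803 -0.417  0.094] turn [-0.     0.     0.001] t 22.8 pos [0.518  0.0628 0.2187] q [-0.61  0.44  0.5   1.92 -0.28  0.85  0.04]
```

```bash
python3 -m inch '[[-0.803,-0.415,0.09,0,0,0,1],[-0.803,-0.415,0.09,0,0,0,1],[-0.803,-0.415,0.09,0,0,0,1],[-0.803,-0.415,0.09,0,0,0,1],[-0.803,-0.415,0.09,0,0,0,1],[-0.803,-0.415,0.09,0,0,0,1]]' && python3 go.py .4348 -.0985 .066 90; python3 - <<'E'
from h import *
f=frame('wrist');P=cloud(f);q=sel(P,(.435,-.0985),.045,.084,.096);print(len(q),circ(q[:,:2]).round(4))
E
```

```text
clock: 23.55
position: [0.4355, -0.098, 0.2012]
tool_rot: [-3.142, 0.0, 1.573]
force: [0.8, -0.1, 0.7]
grip_width: 0.0853
finger_force: 0.0
shift [-0.003 -0.003  0.676] turn [-0.     0.     0.002] t 23.55 pos [ 0.4355 -0.098   0.2012] q [-0.34  0.35  0.53  2.12 -0.26  0.73  0.37]
2720 [ 0.4346 -0.099   0.0242]
```

```bash
python3 -m inch '[[-0.003,-0.003,0.25,0,0,0,1],[-0.003,-0.003,0.45,0,0,0,1],[-0.003,-0.003,0.58,0,0,0,1],[-0.003,-0.003,0.65,0,0,0,1],[-0.003,-0.003,0.676,0,0,0,1],[-0.003,-0.003,0.676,0,0,0,1],[-0.003,-0.003,0.676,0,0,0,0.6],[-0.003,-0.003,0.676,0,0,0,0.6],[-0.003,-0.003,0.676,0,0,0,0.6],[-0.003,-0.003,0.676,0,0,0,0.6],[-0.003,-0.003,0.676,0,0,0,0.6]]' 45 && python3 -m inch '[[0,0,-0.1,0,0,0,0.6],[0,0,-0.3,0,0,0,0.6],[0,0,-0.55,0,0,0,0.6],[0,0,-0.75,0,0,0,0.6],[0.2,0.2,-0.75,0,0,0,0.6],[0.5,0.4,-0.75,0,0,0,0.6],[0.8,0.6,-0.75,0,0,0,0.6],[0.9,0.75,-0.75,0,0,0,0.6],[0.9,0.75,-0.75,0,0,0,0.6],[0.9,0.75,-0.75,0,0,0,0.6]]'; python3 go.py .6255 .139 .08 90
```

```text
clock: 24.98
position: [0.4347, -0.0998, 0.0672]
tool_rot: [3.14, -0.0, 1.571]
force: [-2.4, 0.9, 17.6]
grip_width: 0.066
finger_force: 45.2
clock: 26.22
position: [0.5836, 0.0799, 0.2162]
tool_rot: [-3.141, 0.0, 1.571]
force: [-1.0, -0.2, -2.1]
grip_width: 0.0659
finger_force: 51.5
shift [0.296 0.21  0.681] turn [-0.  0.  0.] t 26.225 pos [0.5836 0.0799 0.2162] q [-0.59  0.55  0.51  1.75 -0.33  0.92  0.06]
```

```bash
python3 -m inch '[[0.296,0.21,0,0,0,0,0.6],[0.296,0.21,0,0,0,0,0.6],[0.296,0.21,0.2,0,0,0,0.6],[0.296,0.21,0.45,0,0,0,0.6],[0.296,0.21,0.6,0,0,0,0.6],[0.296,0.21,0.68,0,0,0,0.6],[0.296,0.21,0.7,0,0,0,0.6],[0.296,0.21,0.712,0,0,0,0.6],[0.296,0.21,0.718,0,0,0,0.6],[0.296,0.21,0.718,0,0,0,0.6]]'; python3 go.py .6255 .139 .0712 90
```

```text
clock: 27.48
position: [0.6262, 0.1395, 0.073]
tool_rot: [3.141, -0.0, 1.571]
force: [0.1, 0.7, -2.1]
grip_width: 0.066
finger_force: 51.7
shift [-0.003 -0.003  0.009] turn [ 0. -0.  0.] t 27.475 pos [0.6262 0.1395 0.073 ] q [-0.57  0.81  0.41  1.69 -0.44  0.73  0.05]
```

```bash
python3 -m inch '[[0,0,0.006,0,0,0,0.6],[0,0,0.01,0,0,0,0.6],[0,0,0.01,0,0,0,0.6]]' && python3 -m inch '[[0,0,0,0,0,0,0.6],[0,0,0,0,0,0,1],[0,0,0,0,0,0,1],[0,0,0,0,0,0,1],[0,0,0,0,0,0,1],[0,0,-0.2,0,0,0,1],[0,0,-0.45,0,0,0,1],[0,0,-0.65,0,0,0,1],[0,0,-0.8,0,0,0,1],[0,0,-0.8,0,0,0,1]]' && python3 -m inch '[[-0.9,-0.3,0,0,0,0,1],[-0.9,-0.3,0,0,0,0,1],[-0.9,-0.3,0,0,0,0,1],[-0.9,-0.3,0,0,0,0,1],[-0.9,-0.3,0,0,0,0,1]]'; python3 - <<'E'
from h import *
from scene import run
run(('top','side'),objs=[('glid',(.618,.241),.045,.087,.1),('ylid',(.6255,.139),.045,.087,.1),('body',(.57,-.4175),.05,.01,.06),('cap',(.57,-.4175),.05,.1,.13)])
E
python3 go.py .57 -.4175 .2 90
```

```text
clock: 27.85
position: [0.6262, 0.1396, 0.0714]
tool_rot: [3.141, -0.001, 1.571]
force: [-4.5, -1.1, 12.4]
grip_width: 0.0659
finger_force: 53.0
clock: 29.1
position: [0.6269, 0.1396, 0.2327]
tool_rot: [3.138, -0.001, 1.571]
force: [-0.3, 0.3, -0.8]
grip_width: 0.0853
finger_force: 0.0
clock: 29.72
position: [0.5659, -0.0404, 0.23]
tool_rot: [-3.141, -0.0, 1.571]
force: [0.7, 0.2, 0.6]
grip_width: 0.0856
finger_force: 0.0
top glid 372 circ [0.6168 0.2433 0.0245] mean [0.6155 0.24   0.0935] z98 [0.0877 0.0936 0.0984]
top ylid 206 circ [0.6266 0.146  0.0225] mean [0.6265 0.1531 0.0942] z98 [0.0895 0.0943 0.0983]
top body 95 circ [ 0.5711 -0.4179  0.028 ] mean [ 0.5622 -0.3979  0.0391] z98 [0.0116 0.0391 0.0583]
top cap 90 circ [ 0.5705 -0.4163  0.0097] mean [ 0.5705 -0.4162  0.1142] z98 [0.1035 0.1147 0.1186]
side glid few 5
side ylid 210 circ [0.6235 0.1415 0.0246] mean [0.6213 0.135  0.0931] z98 [0.0878 0.0934 0.0977]
side body 323 circ [ 0.5698 -0.4177  0.027 ] mean [ 0.5577 -0.435   0.0365] z98 [0.011  0.037  0.0591]
side cap 145 circ [ 0.57   -0.4191  0.0103] mean [ 0.5689 -0.4204  0.1129] z98 [0.1017 0.1143 0.1177]
shift [-1.891  0.015  0.149] turn [-0.    -0.     0.001] t 29.825 pos [ 0.5663 -0.0393  0.23  ] q [-0.41  0.5   0.53  1.79 -0.31  0.93  0.26]
```

```bash
python3 -m inch '[[-0.9,0,0,0,0,0,1],[-0.9,0,0,0,0,0,1],[-0.9,0,0,0,0,0,1],[-0.9,0,0,0,0,0,1],[-0.9,0,0,0,0,0,1]]' && python3 -m inch '[[-0.991,0.015,0.15,0,0,0,1],[-0.991,0.015,0.15,0,0,0,1],[-0.991,0.015,0.15,0,0,0,1],[-0.991,0.015,0.15,0,0,0,1],[-0.991,0.015,0.15,0,0,0,1],[-0.991,0.015,0.15,0,0,0,1]]'; python3 - <<'E'
from h import *
f=frame('wrist');P=cloud(f);save(f,'w6.png',1.2)
q=sel(P,(.57,-.418),.045,.095,.13);print('cap',len(q),circ(q[:,:2]).round(4),q.mean(0).round(4),np.percentile(q[:,2],98))
f=frame('side');P=cloud(f);i=f['img'].astype(int)
m=(i[...,2]>i[...,1]+25)&(i[...,0]>i[...,1]+15)&(P[...,2]>.01)&(P[...,2]<.06)
q=P[m]
import cv2
_,l,c=cv2.kmeans(q[:,:2].astype(np.float32),2,None,(3,50,1e-5),5,0)
for k in(0,1): p=q[l[:,0]==k];print(len(p),circ(p[:,:2]).round(4))
E
python3 go.py .57 -.4178 .063 90
```

```text
clock: 30.45
position: [0.5666, -0.2192, 0.2299]
tool_rot: [-3.141, -0.001, 1.573]
force: [0.2, 0.1, -0.4]
grip_width: 0.0852
finger_force: 0.0
clock: 31.2
position: [0.5705, -0.4162, 0.2007]
tool_rot: [3.141, -0.001, 1.574]
force: [-0.3, 0.5, 0.5]
grip_width: 0.0856
finger_force: 0.0
cap 789 [ 0.5708 -0.4159  0.0097] [ 0.5708 -0.4157  0.1127] 0.11530452964048238
329 [ 0.4754 -0.4775  0.0275]
285 [ 0.6714 -0.4661  0.0276]
shift [-0.006 -0.002  0.69 ] turn [ 0.    -0.     0.002] t 31.3 pos [ 0.5702 -0.4168  0.2009] q [ 0.27  0.76  0.49  1.42 -0.38  1.06  0.84]
```

View pics/w6.png

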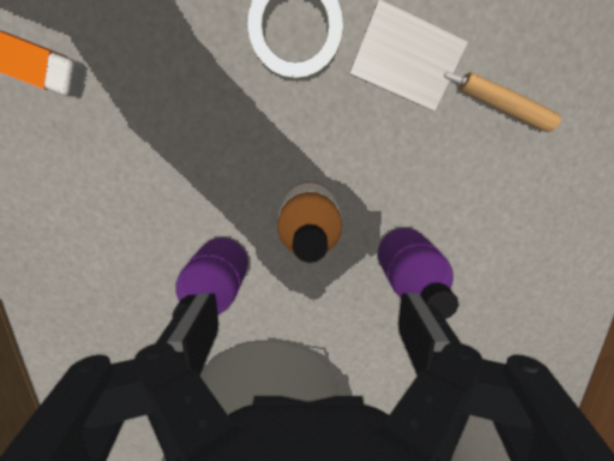

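The amber bottle (310,225) is centred. The purple ones at (215,275) and (415,265) are about 100 mm off in x, so the fingers clear them.

```bash
python3 -m inch '[[-0.006,-0.001,0.25,0,0,0,0.9],[-0.006,-0.001,0.45,0,0,0,0.9],[-0.006,-0.001,0.58,0,0,0,0.9],[-0.006,-0.001,0.65,0,0,0,0.9],[-0.006,-0.001,0.68,0,0,0,0.9],[-0.006,-0.001,0.688,0,0,0,0.9],[-0.006,-0.001,0.688,0,0,0,0.9],[-0.006,-0.001,0.688,0,0,0,0.4],[-0.006,-0.001,0.688,0,0,0,0.4],[-0.006,-0.001,0.688,0,0,0,0.4],[-0.006,-0.001,0.688,0,0,0,0.4],[-0.006,-0.001,0.688,0,0,0,0.4]]' 60
```

```text
clock: 32.8
position: [0.5694, -0.4202, 0.064]
tool_rot: [3.14, 0.001, 1.571]
force: [-0.6, 1.6, 9.0]
grip_width: 0.0537
finger_force: 62.0
```

```bash
python3 -m inch '[[0,0,-0.1,0,0,0,0.4],[0,0,-0.3,0,0,0,0.4],[0,0,-0.55,0,0,0,0.4],[0,0,-0.78,0,0,0,0.4],[0.3,0.05,-0.78,0,0,0,0.4],[0.6,0.1,-0.78,0,0,0,0.4],[0.9,0.15,-0.78,0,0,0,0.4],[0.9,0.15,-0.78,0,0,0,0.4],[0.9,0.15,-0.78,0,0,0,0.4]]' && python3 -m inch '[[0.3,0.05,0,0,0,0,0.4],[0.6,0.1,0,0,0,0,0.4],[0.9,0.15,0,0,0,0,0.4],[0.9,0.15,0,0,0,0,0.4],[0.9,0.15,0,0,0,0,0.4]]'; python3 go.py .633 .044 .08 90; python3 - <<'E'
from h import *
f=frame('wrist');save(f,'w7.png',1.2)
E
```

```text
clock: 33.92
position: [0.5989, -0.2401, 0.22]
tool_rot: [3.141, 0.001, 1.571]
force: [-0.6, -1.2, -1.9]
grip_width: 0.054
finger_force: 64.2
clock: 34.55
position: [0.6287, -0.0616, 0.2193]
tool_rot: [3.141, 0.001, 1.57]
force: [0.3, -0.6, -1.2]
grip_width: 0.0538
finger_force: 64.3
shift [0.529 0.02  0.696] turn [ 0.     0.001 -0.001] t 34.55 pos [ 0.6287 -0.0616  0.2193] q [-0.34  0.62  0.53  1.63 -0.36  0.99  0.31]
```

View pics/w7.png

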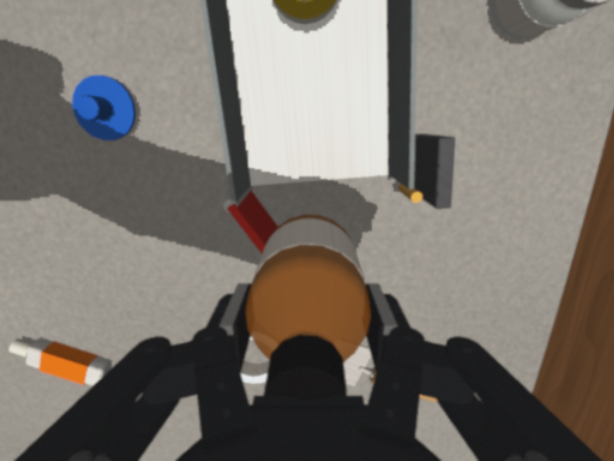

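The bottle hangs straight (306,310). The bay mouth is ahead, with the yellow tub deep inside at (305,5) and the catch roller at (412,195). Placing the bottle.

```bash
python3 -m inch '[[0.25,0.02,0,0,0,0,0.4],[0.529,0.02,0,0,0,0,0.4],[0.529,0.02,0,0,0,0,0.4],[0.529,0.02,0.2,0,0,0,0.4],[0.529,0.02,0.45,0,0,0,0.4],[0.529,0.02,0.6,0,0,0,0.4],[0.529,0.02,0.7,0,0,0,0.4],[0.529,0.02,0.735,0,0,0,0.4],[0.529,0.02,0.748,0,0,0,0.4],[0.529,0.02,0.748,0,0,0,0.4]]'; python3 go.py .633 .044 .068 90
```

```text
clock: 35.85
position: [0.6333, 0.0458, 0.0701]
tool_rot: [3.14, -0.0, 1.571]
force: [-0.1, 0.4, -1.7]
grip_width: 0.0536
finger_force: 64.2
shift [-0.009 -0.002  0.011] turn [ 0.001 -0.     0.   ] t 35.85 pos [0.6333 0.0458 0.0701] q [-0.44  0.81  0.42  1.71 -0.46  0.72  0.22]
```

```bash
python3 -m inch '[[0,0,0.007,0,0,0,0.4],[0,0,0.012,0,0,0,0.4],[0,0,0.012,0,0,0,0.4]]'
```

```text
clock: 36.22
position: [0.6332, 0.046, 0.0679]
tool_rot: [3.141, -0.0, 1.571]
force: [-2.0, 0.3, 10.6]
grip_width: 0.0541
finger_force: 65.5
```

```bash
python3 -m inch '[[0,0,-0.008,0,0,0,0.4],[0,0,-0.008,0,0,0,0.9],[0,0,-0.008,0,0,0,0.9],[0,0,-0.008,0,0,0,0.9],[0,0,-0.008,0,0,0,0.9],[0,0,-0.2,0,0,0,0.9],[0,0,-0.45,0,0,0,0.9],[0,0,-0.65,0,0,0,0],[0,0,-0.8,0,0,0,0],[0,0,-0.8,0,0,0,0]]' && python3 -m inch '[[-0.9,-0.2,0,0,0,0,0],[-0.9,-0.2,0,0,0,0,0],[-0.9,-0.2,0,0,0,0,0],[-0.9,-0.2,0,0,0,0,0],[-0.9,-0.2,0,0,0,0,0]]'; cat > gate.py <<'E'
from h import *
for n in ('top','side'):
    f=frame(n);P=cloud(f);img=f['img'].astype(int)
    m=(img[...,0]>90)&(img[...,1]<60)&(img[...,2]<60)&(P[...,2]>.015)&(P[...,2]<.1)&(P[...,0]>.45)&(P[...,1]>-.25)&(P[...,1]<.02)
    g=P[m]
    if len(g)<20: print(n,'gate few');continue
    V=np.linalg.svd(g[:,:2]-g.mean(0)[:2])[2][0];V*=np.sign(V[0]);print(n,'gate angle',.077-np.arctan2(V[1],V[0]),g.mean(0).round(4),g.min(0).round(3),g.max(0).round(3))
    c,s=np.cos(.077),np.sin(.077);q=P[np.isfinite(P[...,2])];b=(q[:,:2]-[.6255,.139])@np.array([[c,-s],[s,c]])
    for k,y in (('g',.1),('y',0),('bot',-.095)):
        i=(np.hypot(b[:,0],b[:,1]-y)<.045)&(q[:,2]>.05); p=q[i]
        if i.sum()>20: print(n,k,'top98',np.percentile(p[:,2],98).round(4),'circ',circ(b[i&(q[:,2]>.086)]).round(4) if (i&(q[:,2]>.086)).sum()>20 else '')
E
python3 gate.py; python3 - <<'E'
from h import *
H=np.array([.5642,-.0413])
s=bot.observe();p0=s['position'];Rc=R.from_euler('xyz',s['tool_rot']);print(p0)
for th in np.r_[1.3,1.04,.9,.75,.6,.45,.3,.2,.15,.1,.05,0,-.02]:
    a=.077-th;u=np.array([np.cos(a),np.sin(a)]);n=np.array([-u[1],u[0]])
    c=H+.092*u-.008*n-[.0145,.011]
    print(round(th,2),c.round(4),(Rc.inv().apply(np.r_[c,.05]-p0)/.2).round(3))
E
```

```text
clock: 37.48
position: [0.6337, 0.0459, 0.2291]
tool_rot: [3.138, -0.001, 1.571]
force: [0.3, 0.3, -0.6]
grip_width: 0.0225
finger_force: 0.0
clock: 38.1
position: [0.5928, -0.1336, 0.2262]
tool_rot: [-3.141, -0.001, 1.571]
force: [-0.1, 0.3, -0.4]
grip_width: -0.0001
finger_force: 0.0
top gate few
side gate angle 1.0582526742774772 [ 0.6006 -0.1124  0.0538] [ 0.56  -0.173  0.015] [ 0.647 -0.046  0.089]
side g top98 0.1188 circ [-0.0019  0.1079  0.0239]
side y top98 0.1185 circ [-0.0137 -0.0026  0.0185]
side bot top98 0.1191 circ [-0.0007 -0.0915  0.0135]
[ 0.5930891  -0.13267079  0.22632936]
1.3 [ 0.5735 -0.1415] [-0.044 -0.097  0.882]
1.04 [ 0.5957 -0.1324] [0.001 0.014 0.882]
0.9 [ 0.6064 -0.1252] [0.037 0.067 0.882]
0.75 [ 0.6167 -0.1159] [0.083 0.119 0.882]
0.6 [ 0.6254 -0.1052] [0.137 0.162 0.882]
0.45 [ 0.6325 -0.0933] [0.196 0.198 0.882]
0.3 [ 0.6377 -0.0804] [0.26  0.224 0.882]
0.2 [ 0.64   -0.0715] [0.305 0.236 0.882]
0.15 [ 0.6409 -0.067 ] [0.327 0.24  0.882]
0.1 [ 0.6415 -0.0624] [0.35  0.243 0.882]
0.05 [ 0.6419 -0.0578] [0.373 0.245 0.882]
0.0 [ 0.642  -0.0532] [0.396 0.246 0.882]
-0.02 [ 0.642  -0.0514] [0.406 0.246 0.882]
```

```bash
python3 -m inch '[[-0.087,-0.165,0.1,0,0,0,0],[-0.087,-0.165,0.4,0,0,0,0],[-0.087,-0.165,0.65,0,0,0,0],[-0.087,-0.165,0.85,0,0,0,0],[-0.087,-0.165,0.88,0,0,0,0],[-0.05,-0.09,0.88,0,0,0,0],[-0.02,-0.03,0.88,0,0,0,0],[0.001,0.014,0.88,0,0,0,0],[0.02,0.04,0.88,0,0,0,0],[0.037,0.067,0.88,0,0,0,0],[0.06,0.093,0.88,0,0,0,0],[0.083,0.119,0.88,0,0,0,0],[0.11,0.14,0.88,0,0,0,0],[0.137,0.162,0.88,0,0,0,0],[0.167,0.18,0.88,0,0,0,0],[0.196,0.198,0.88,0,0,0,0],[0.228,0.211,0.88,0,0,0,0],[0.26,0.224,0.88,0,0,0,0],[0.282,0.23,0.88,0,0,0,0],[0.282,0.23,0.88,0,0,0,0]]'; python3 gate.py
```

```text
clock: 40.7
position: [0.6389, -0.0772, 0.0509]
tool_rot: [-3.142, -0.0, 1.572]
force: [-0.2, -0.3, 0.1]
grip_width: -0.0
finger_force: 0.0
top gate few
side gate angle 0.19467495676477023 [ 0.6237 -0.0581  0.0469] [ 0.563 -0.089  0.015] [0.725 0.02  0.1  ]
side g top98 0.1189 circ [-0.0036  0.1044  0.0228]
side y top98 0.1178 circ [-0.001   0.0053  0.023 ]
side bot top98 0.1205 circ [-0.002  -0.0927  0.0121]
```

```bash
python3 -m inch '[[0.02,0.005,0,0,0,0,0],[0.04,0.01,0,0,0,0,0],[0.055,0.013,0,0,0,0,0],[0.07,0.014,0,0,0,0,0],[0.085,0.015,0,0,0,0,0],[0.1,0.015,0,0,0,0,0],[0.11,0.015,0,0,0,0,0],[0.115,0.015,0,0,0,0,0],[0.115,0.015,0,0,0,0,0]]'; python3 gate.py | grep gate
```

```text
clock: 41.92
position: [0.642, -0.0596, 0.0512]
tool_rot: [3.14, 0.006, 1.568]
force: [2.4, -24.7, -3.6]
grip_width: -0.0001
finger_force: 0.0
top gate few
side gate angle 0.002160507678634488 [ 0.6164 -0.0472  0.0459] [ 0.564 -0.072  0.015] [ 0.714 -0.036  0.087]
```

```bash
python3 -m inch '[[-0.05,0,0,0,0,0,0],[-0.25,-0.05,0,0,0,0,0],[-0.5,-0.1,-0.3,0,0,0,0],[-0.8,-0.2,-0.8,0,0,0,0],[-0.95,-0.7,-0.9,0,0,0,0],[-0.95,-0.9,-0.9,0,0,0,0],[-0.95,-0.9,-0.9,0,0,0,0],[-0.95,-0.9,-0.9,0,0,0,0],[-0.95,-0.9,-0.9,0,0,0,0]]'; python3 gate.py; python3 - <<'E'
from h import *
f=frame('top');save(f,'top9.png');f=frame('side');save(f,'side9.png')
E
```

```text
clock: 43.15
position: [0.4625, -0.2443, 0.2311]
tool_rot: [3.141, -0.0, 1.572]
force: [0.7, -0.8, 0.2]
grip_width: -0.0004
finger_force: 0.0
top gate angle -0.016564307585458724 [ 0.6448 -0.0426  0.0826] [ 0.569 -0.052  0.021] [ 0.714 -0.028  0.09 ]
top g top98 0.1199 circ [0.0002 0.1047 0.0232]
top y top98 0.1201 circ [0.0007 0.0041 0.023 ]
top bot top98 0.1213 circ [-0.0018 -0.092   0.0129]
side gate angle -0.013137824172528345 [ 0.639  -0.045   0.0509] [ 0.565 -0.056  0.015] [0.714 0.007 0.087]
side bot top98 0.1207 circ [ 0.0037 -0.0968  0.0077]
```

View pics/top9.png

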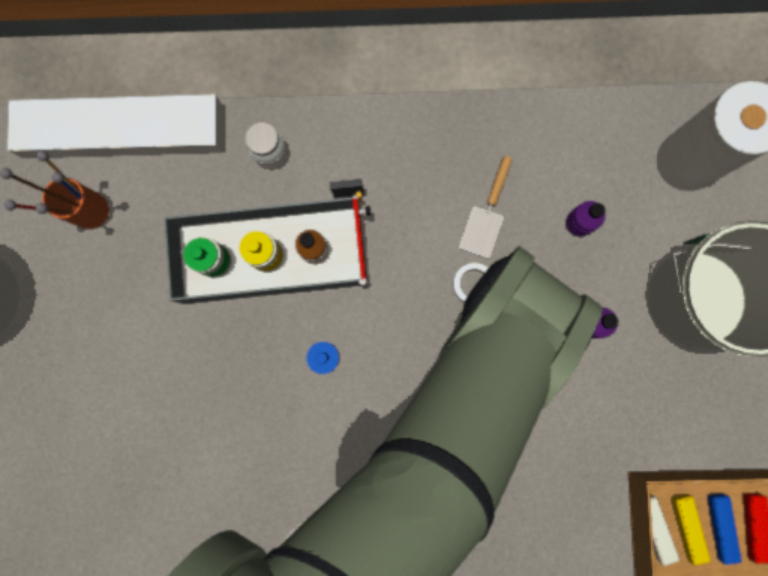

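View pics/side9.png

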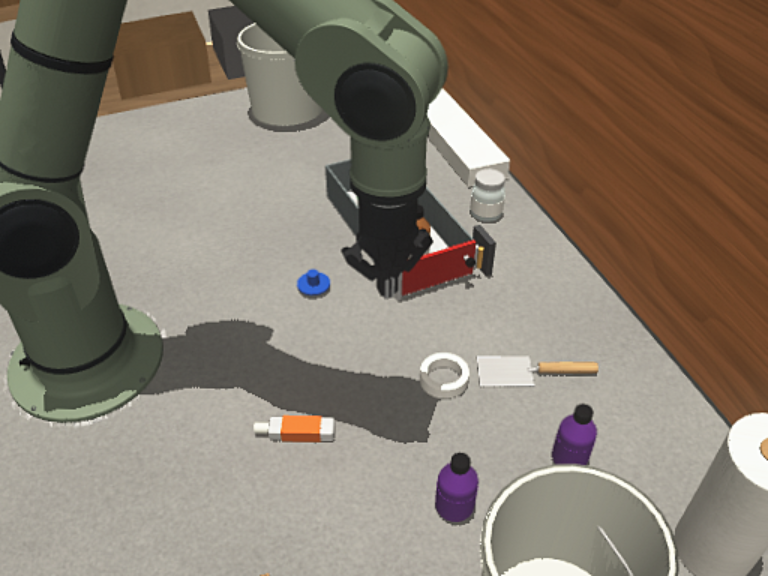

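Both views show the green tub (205,255), yellow tub (258,250) and bottle (312,246) upright in the bay. The gate is shut (360,240) at an angle of about 0, the bystanders are untouched and the arm is clear.

```bash
python3 -c "
from workcell import bot
print(bot.job_done())"
```

```text
the job is handed in; nothing more can be done
None
```

The job is handed in: the green and yellow tubs have their own lids on, they stand upright with the amber bottle in the bay, and the gate is shut at a measured angle of about 0. There was no blue tub, so its lid stayed where it was.

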